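# Stack a clutch pack on its splined test fixture

## Task

Get the clutch-plate sample ready for the hardness tester: slide the toothed friction disc onto the splined hub of the fixture, feeling for the angle at which its teeth drop between the splines, until it sits flat on the end plate; then lay the eared separator plate on top of it with both ears down in the guide slots, flat on the disc. Ease both plates on gently without forcing them, let go of them, and leave the two specimen pucks and the steel block where they lie.

Things in the scene. Friction and masses are not known exactly. Their poses are not given: they have to be found in the camera images.
- fixture: Fixed test fixture: grey base 120 (x) x 90 (y) x 12 mm high; origin at the centre of its underside, z up. A pedestal on it carries a round end plate, 52 mm diameter, whose top (the seat of the pack) is 34 mm above the origin. The hub rises in the middle. Two pairs of guide posts stand on its x sides; fingers holding a plate within 35 degrees of its y axis clear the posts.
- spline_top (a point): Point on the hub's axis level with the flat tops of its six splines (6.2 mm wide, 60 degrees apart, to 36 mm diameter), 54 mm above the fixture's origin. The 25 mm round core goes on 8 mm up, then a nose tapers to 14 mm at 14 mm up. Axes are the fixture's: the splines stand at an unknown angle to them, new each time. Hub bearing is stiff: 0.5 N m to turn.
- slot_a (a point): Middle of the mouth of the guide slot on the fixture's +x side, 42 mm from the axis, 60 mm above the origin (top of the posts). The slot is 13 mm wide (along y), between two posts each 8 mm (y) by 12 mm (x) with rounded tops (4 mm radius) as lead-in, and runs straight down past the seat.
- slot_b (a point): The same for the equal slot on the fixture's -x side.
- disc_mid (a point): Friction disc, loose, flat on the bench: dark steel ring, 8 mm thick, about 80 g. Point: its centre, half-way up; z its axis. Twelve-sided rim 62 mm across flats, a flat facing +x and every 30 degrees. Six teeth point inward, 5.8 mm wide, one on +x, tips on a 27 mm circle: they pass the core and drop between splines with 4 degrees play. Home: this point 38 mm above the fixture's origin.
- separator_mid (a point): Separator plate, loose, flat on the bench: bright steel ring, 8 mm thick, about 100 g. Point: its centre, half-way up; z its axis. Twelve-sided rim 62 mm across flats (flats face +y and -y); smooth 41 mm bore clears the splines. Two outward ears on +x and -x, 10 mm wide, reach 44 mm out and fit the slots either way round. Home: this point 46 mm above the fixture's origin.
- puck_a_mid (a point): Bystander: black specimen puck, 30 mm diameter, 20 mm high; point at its centre.
- puck_b_mid (a point): Bystander: black specimen puck, 30 mm diameter, 20 mm high; point at its centre.
- block_mid (a point): Bystander: steel reference block 50 x 50 x 14 mm; point at its centre.
There are look-alikes about, which are no part of the job. What is meant by the part that bears disc_mid is not blue, and is the larger of those in its own colour. Of the things that look like the fixture, the smaller one is meant.

How it is judged:
On the way, in this order (a step that is already met when the one before it is completed fails the run):
1. the friction disc is fully home on the end plate, its teeth between the splines, before the separator plate is on (z of disc_mid in the frame of fixture between 0.0365 and 0.0395 m and horizontal distance between disc_mid and fixture below 0.004 m and angle between disc_mid's own z axis and vertical below 0.06 rad), for 0.2 s.
2. the separator plate is home on the disc, ears in the slots (z of separator_mid in the frame of fixture between 0.0443 and 0.0477 m and horizontal distance between separator_mid and fixture below 0.005 m and angle between separator_mid's own z axis and vertical below 0.06 rad), for 0.2 s.
At the end, for the whole second after the job is handed in: Disc flat on the end plate (38 mm up within 1.5 mm, 4 mm of the axis), teeth between splines; separator flat on it (46 within 1.7 mm, 5 mm of the axis), ears in the slots (within 0.09 rad); tilts under 0.06 rad; pucks and block within 20 mm of their start (all of step 1 and all of step 2 and angle between the x axis of separator_mid and the x axis of fixture, either way round below 0.09 rad and distance of each of puck_a_mid, puck_b_mid, block_mid from where it was at the start of the episode below 0.02 m); the robot touches nothing.
It fails at once if the disc is forced against the fixture or its hub (over 40 N) (contact force between disc and fixture above 40 N).
It fails at once if the separator plate is forced against the fixture or its hub (over 40 N) (contact force between separator and fixture above 40 N).
It fails at once if the separator plate is forced against the disc (over 40 N) (contact force between separator and disc above 40 N).
It fails at once if a puck or the block is displaced (distance of any of puck_a_mid, puck_b_mid, block_mid from where it was at the start of the episode above 0.02 m).
It also fails if it takes over 72 s, if anything falls off the work surface, if the arm or the gripper's body presses on something with over 40 N, if the wrist force passes 120 N, or if a joint passes its speed limit or range.

## Robot

A 7-joint arm with a two-finger parallel gripper is mounted at the origin on the work surface. World frame = base frame: x ahead of the robot, y to its left, z up, the work surface at z = 0. Lengths are in m, angles in rad, forces in N, time in s.
With the tool pointing down it reaches from about 0.4 to 0.9 m from the base axis. Payload 5.6 kg.
Tool frame: the origin (TCP) lies on the mounting face of the last link; the fingertips stand 190 mm ahead of it and the grasp point (between the pads) lies 171 mm ahead of it; z points along the fingers, x is the direction in which the jaws open and shut, and the axes are right-handed (so a half turn about z gives the same grasp; the last joint's range is limited). The gripper opens to 92 mm and grips with 3 to 60 N. Pads are 20 mm wide; open, the fingers measure 128 mm over their backs; the gripper's body (75 mm by 189 mm) begins 69 mm behind the grasp point.
Start: joints at [1.17, 0.468, -0.012, 1.603, 0.006, 1.071, -0.056], TCP at [0.228, -0.609, 0.405] pointing down, gripper open.
Joint ranges: [-2.53, 2.53], [-0.31, 2.02], [-1.57, 1.55], [0.28, 2.44], [-1.29, 4.43], [0.15, 1.84], [-2.92, 2.92]. Speed limits (rad/s): [2.57, 2.57, 3.14, 3.14, 3.14, 3.14, 3.14].

## Interface

Orientations are given as a unit quaternion [x, y, z, w].
In Python, from plant import bot gives the robot as it stands.
- The arm moves only by the tool drive_tool, never from a script. Its argument "motion" is a list of rows, each a list of 3 entries, a list of its own where there are three numbers: the turn, a rotation vector about the tool's x, y, z in degrees, then the shift along the tool's x, y, z in cm, then the finger opening in cm, from 0 to 9.19. A call has 1 to 10 rows; each row is the pose to reach, as a shift and turn from the pose commanded when the call began, along the tool's axes at that moment; what a row does not reach only later rows make up. A row lasts 1/8 s, in which the tool goes at most 62.5 mm and 10.7 degrees, less where a joint would pass 70% of its speed; a pose out of reach is approached as far as the arm can. A call with a gripper value outside its range is refused whole. The fingers move at their own pace and stop on an object; "grip_force" is the grip in N (left out, the last holds). Time passes only in rows, so rows that repeat a pose let the fingers close. It gives the time, the measured TCP pose, the force and the opening at its end, in the units of the state.
- bot.read_state(): the state, without advancing time (a new reading comes with each control period).
- bot.grab_frame(name): name is "scene" or "top"; returns the picture (420x560x3 uint8, blue, green, red); there is no depth.
- bot.camera_model(name): a dict with "K" (3x3 intrinsics, pixels), "extrinsics" (4x4, takes a point from camera to world coordinates). Camera axes: x right, y down, z forward; pixel columns grow to the right and rows downward; lengths in m; the calibration is good to about 2 mm. A picture is of the moment at which its call begins. camera_model takes no time and is no camera call.
- bot.job_done(): hands the job in, once; it reports no verdict.
The state is a dict: "clock": time; "joint_positions": joint angles; "dq": joint speeds; "joint_efforts": joint torques, N m; "position": TCP position; "ee_rot": TCP orientation; "force": force on the tool from outside, world axes, zero at the start; "ft_torque": the same for the moment, N m; "opening": finger opening in m.
Only numpy, scipy, OpenCV 4.12 (cv2) and the standard library are available. Lean on these libraries where they do the work, as an engineer would, in place of code of your own. Each camera call takes 0.05 s, during which the arm holds its last target.

## Working session

There is one attempt and no reset: what is moved stays moved. The work goes in short steps, Python scripts to look and compute and a tool call to move; the robot and the scene stay as the last step left them, time stands still between calls to the robot, and variables do not carry over. Pictures are saved under pics/ and viewed, and the job is handed in when it is done.

Besides the shell and the picture viewer there is one more tool, called after "Emit:" in YAML: its name, and indented under it one key for each argument. drive_tool: Moves the arm, as the interface text tells. Its arguments: {"type":"object","properties":{"motion":{"type":"array","items":{"type":"array"}},"grip_force":{"type":"number"}},"required":["motion"]}

```bash
mkdir -p pics; ls
python3 - <<'E'
from plant import bot
import cv2,numpy as np
for n in ["scene","top"]:
    cv2.imwrite(f"pics/{n}0.png",bot.grab_frame(n)); m=bot.camera_model(n); print(n,np.round(np.array(m["K"]),1).tolist(),np.round(m["extrinsics"],3).tolist())
print(bot.read_state())
E
```

```text
pics
scene [[419.6, 0.0, 279.2], [0.0, 419.6, 207.0], [0.0, 0.0, 1.0]] [[0.048, 0.827, -0.561, 1.071], [0.999, -0.04, 0.027, -0.09], [-0.0, -0.561, -0.828, 0.828], [0.0, 0.0, 0.0, 1.0]]
top [[451.6, 0.0, 280.9], [0.0, 451.6, 211.3], [0.0, 0.0, 1.0]] [[-0.001, -0.986, 0.166, 0.362], [-1.0, 0.004, 0.017, -0.077], [-0.017, -0.166, -0.986, 1.134], [0.0, 0.0, 0.0, 1.0]]
{'clock': 0.1, 'joint_positions': array([ 1.17001052,  0.46829459, -0.01162845,  1.6034823 ,  0.00599599,
        1.07139088, -0.05630808]), 'dq': array([-0.00017943, -0.00174269, -0.00069398, -0.00358134, -0.00270853,
       -0.00118513, -0.00107843]), 'joint_efforts': array([ 1.68117022e-03, -5.21648419e+01, -1.18172821e-02, -2.44367677e+01,
       -5.67449117e-02,  1.40692882e-02,  4.27826615e-05]), 'position': array([ 0.22752968, -0.6086559 ,  0.4038522 ]), 'ee_rot': array([ 8.21630017e-01, -5.70020633e-01, -6.59292893e-04, -3.98160701e-04]), 'force': array([-0.53838244, -0.23106954,  0.31309881]), 'ft_torque': array([ 0.06249643,  0.05012027, -0.00636764]), 'opening': 0.09221529298110091}
```

View pics/scene0.png

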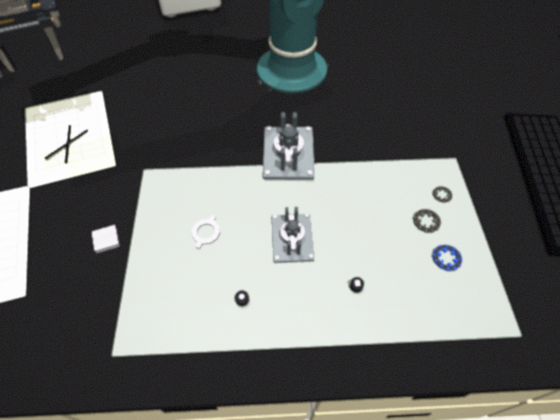

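View pics/top0.png

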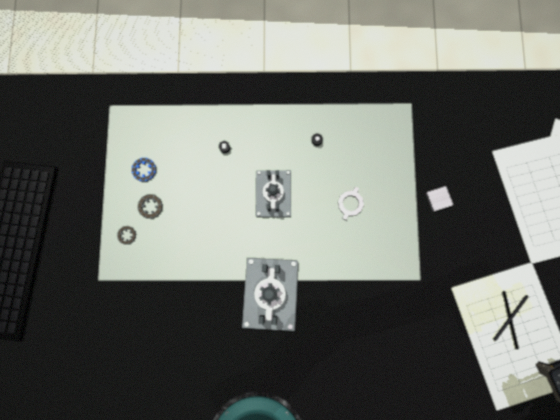

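Disc look-alikes in the top view are dark large (150,206), dark small (127,235) and blue (144,169). I choose (150,206). Fixture look-alikes are (273,193), smaller, and (270,294), larger. I choose (273,193). The separator is at (350,203), the pucks at (225,147) and (317,140), and the block at (440,198). Next I check these in close crops.

Run:
```python
from plant import bot
import cv2,numpy as np
t=cv2.imread("pics/top0.png"); 
c=lambda x,y,w,h,s:cv2.resize(t[y:y+h,x:x+w],(w*s,h*s),interpolation=cv2.INTER_CUBIC)
a=c(105,145,70,110,5);b=c(240,160,70,70,6);d=c(325,175,55,55,6)
H=560
pad=lambda i:cv2.copyMakeBorder(i,0,max(0,H-len(i)),0,0,cv2.BORDER_CONSTANT)
cv2.imwrite("pics/crop1.png",np.hstack([pad(a),pad(b)]))
cv2.imwrite("pics/crop2.png",d)
s=cv2.imread("pics/scene0.png")
cv2.imwrite("pics/crop3.png",cv2.resize(s[195:270,260:330],None,fx=8,fy=8,interpolation=cv2.INTER_CUBIC))
```

```text
(no output)
```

View pics/crop1.png

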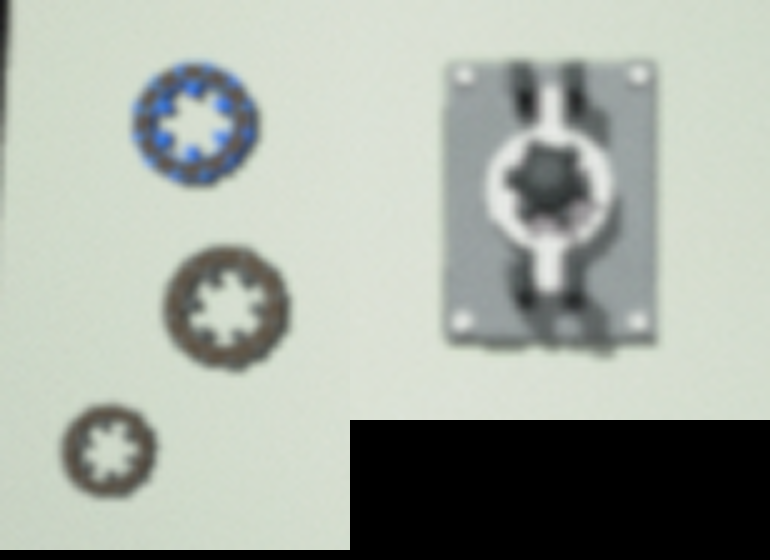

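View pics/crop2.png

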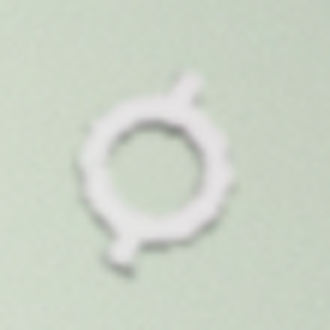

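View pics/crop3.png

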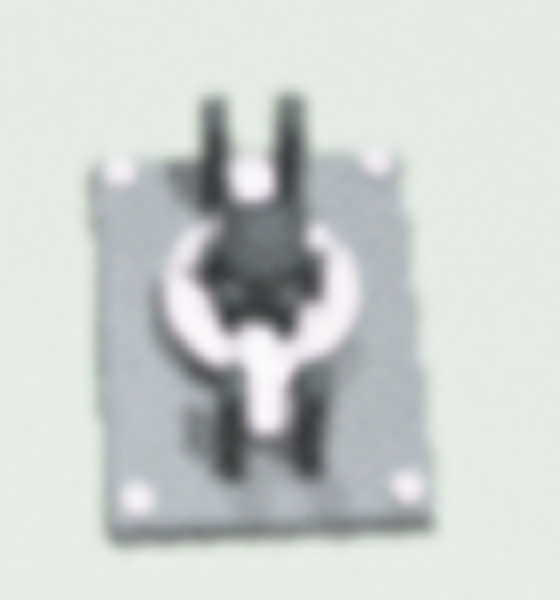

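The top and scene crops agree. The disc is the larger brown ring and the fixture is the smaller grey base, with its x axis close to world x. Next I fit poses by rendering models against averaged frames.

```bash
cat > h.py <<'E'
import cv2,numpy as np,os
from scipy.optimize import minimize
def grab(tag,n=4):
    from plant import bot
    for c in ["scene","top"]:
        a=np.mean([bot.grab_frame(c).astype(float) for _ in range(n)],0)
        np.save(f"{tag}_{c}.npy",a); cv2.imwrite(f"pics/{tag}_{c}.png",a)
def cam(c):
    from plant import bot
    m=bot.camera_model(c); return np.array(m["K"]),np.array(m["extrinsics"])
def proj(C,P):
    K,E=C; P=np.asarray(P,float).reshape(-1,3); q=(P-E[:3,3])@E[:3,:3]@K.T; return q[:,:2]/q[:,2:]
def ray(C,px,z):
    K,E=C; d=E[:3,:3]@np.linalg.inv(K)@np.array([px[0],px[1],1.]); t=(z-E[2,3])/d[2]; return E[:3,3]+t*d
S=8
def fill(polys,roi,holes=False):
    # polys: list of groups; within a group outer minus hole (even-odd)
    x0,y0,w,h=roi; m=np.zeros((h*S,w*S),np.uint8)
    for g in polys:
        t=np.zeros_like(m); cv2.fillPoly(t,[np.round(((p-[x0,y0]+0.5)*S-0.5)*16).astype(np.int32) for p in g],255,shift=4); m|=t
    return m
def down(m): return cv2.resize(m.astype(np.float32)/255,None,fx=1/S,fy=1/S,interpolation=cv2.INTER_AREA)
def rim(n=12,af=.062,off=15):
    r=af/2/np.cos(np.pi/n); a=np.radians(np.arange(n)*360/n+off); return np.c_[r*np.cos(a),r*np.sin(a)]
def disc2d():
    # inner outline with six teeth; root circle guessed ~ 38mm dia
    ro,ri,hw=.0190,.0135,.0029; pts=[]
    for k in range(6):
        c=k*np.pi/3; R=np.array([[np.cos(c),-np.sin(c)],[np.sin(c),np.cos(c)]])
        l=[(np.sqrt(ro**2-hw**2),-hw),(np.sqrt(ri**2-hw**2),-hw),(np.sqrt(ri**2-hw**2),hw),(np.sqrt(ro**2-hw**2),hw)]
        pts+=[R@p for p in map(np.array,l)]
        a0=c+np.arcsin(hw/ro);a1=c+np.pi/3-np.arcsin(hw/ro)
        pts+=[ro*np.array([np.cos(t),np.sin(t)]) for t in np.linspace(a0,a1,6)[1:-1]]
    return rim(),np.array(pts)
def circ(r,n=60): a=np.arange(n)*2*np.pi/n; return np.c_[r*np.cos(a),r*np.sin(a)]
def sep2d():
    o=rim(); o=list(map(tuple,o))
    # vertices at 15,45..345 ; ears on +x (between 345 and 15) and -x (165..195)
    x=.031; e=.044;w=.005; out=[]
    for p in o:
        a=np.degrees(np.arctan2(p[1],p[0]))%360
        out.append(p)
        if abs(a-165)<1: out+=[(-x,w),(-e,w),(-e,-w),(-x,-w)]
        if abs(a-345)<1: out+=[(x,-w),(e,-w),(e,w),(x,w)]
    return np.array(out),circ(.0205)
def put(p2,pose,z):
    x,y,a=pose; c,s=np.cos(a),np.sin(a); q=p2@np.array([[c,s],[-s,c]])+[x,y]; return np.c_[q,np.full(len(q),z)]
def plate_mask(C,o,i,pose,z0,z1,roi):
    L=[put(o,pose,z) for z in np.linspace(z0,z1,4)]; 
    outer=[[proj(C,l)] for l in L]
    M=fill(outer,roi)
    hol=np.full_like(M,255)
    for z in np.linspace(z0,z1,4): hol&=fill([[proj(C,put(i,pose,z))]],roi)
    M[hol>0]=0
    return M
def fitimg(img,m,blur):
    m=cv2.GaussianBlur(m,(0,0),blur); A=np.c_[m.ravel(),np.ones(m.size)]
    B=img.reshape(-1,3); s,r,_,_=np.linalg.lstsq(A,B,rcond=None); return ((A@s-B)**2).sum()/((B-B.mean(0))**2).sum()
def roi_of(C,p,r):
    u=proj(C,[p])[0]; return (int(u[0])-r,int(u[1])-r,2*r,2*r)
def fit_plate(tag,kind,guess,z0,z1,cams=("scene","top"),angs=None,r=24,blur=.8):
    o,i=disc2d() if kind=="disc" else sep2d()
    D=[]
    for c in cams:
        C=cam(c); roi=roi_of(C,[guess[0],guess[1],(z0+z1)/2],r); im=np.load(f"{tag}_{c}.npy"); D.append((C,roi,im[roi[1]:roi[1]+roi[3],roi[0]:roi[0]+roi[2]]))
    f=lambda p:sum(fitimg(im,down(plate_mask(C,o,i,p,z0,z1,roi)),blur) for C,roi,im in D)
    best=None
    if angs is None: angs=np.radians(np.arange(-30,30,10)) if kind=="disc" else np.radians(np.arange(0,180,20))
    for a in angs:
        rr=minimize(f,[guess[0],guess[1],a],method="Nelder-Mead",options=dict(initial_simplex=[[guess[0],guess[1],a],[guess[0]+.004,guess[1],a],[guess[0],guess[1]+.004,a],[guess[0],guess[1],a+.1]],xatol=5e-5,fatol=1e-5,maxiter=150))
        if best is None or rr.fun<best.fun: best=rr
    return best.x,best.fun
E
python3 - <<'E'
from h import *
grab("m0")
T=cam("top");Sc=cam("scene")
for nm,pt,ps,z in [("disc",(150,206),(427,220),.008),("sep",(350,203),(206,232),.008),("fix",(273,193),(292,240),.0),("pA",(225,147),(357,284),.02),("pB",(317,140),(242,298),.02),("blk",(440,198),(105,239),.014),("bigfix",(270,294),(289,153),0)]:
    a=ray(T,pt,z);b=ray(Sc,ps,z);print(nm,a.round(4),b.round(4))
g=ray(T,(150,206),.004);h=ray(T,(350,203),.004)
for cams in [("scene","top"),("top",),("scene",)]:
    x,f=fit_plate("m0","disc",g,0,.008,cams);print("disc",cams,x[:2].round(4),np.degrees(x[2]).round(2),f)
    x,f=fit_plate("m0","sep",h,0,.008,cams);print("sep",cams,x[:2].round(4),np.degrees(x[2]).round(2),f)
E
```

```text
disc [0.5668 0.2759 0.008 ] [0.5681 0.2758 0.008 ]
sep [ 0.5725 -0.2322  0.008 ] [ 0.5759 -0.2331  0.008 ]
fix [ 0.6009 -0.0371  0.    ] [ 0.6015 -0.039   0.    ]
pA [0.7179 0.0858 0.02  ] [0.7235 0.0873 0.02  ]
pB [ 0.7351 -0.1504  0.02  ] [ 0.7427 -0.1503  0.02  ]
blk [ 0.5832 -0.4572  0.014 ] [ 0.5869 -0.456   0.014 ]
bigfix [ 0.3461 -0.0302  0.    ] [ 0.3409 -0.0299  0.    ]
disc ('scene', 'top') [0.5666 0.2764] 25.64 0.3299226446658186
sep ('scene', 'top') [ 0.5776 -0.2345] 156.51 1.5716184451016593
disc ('top',) [0.5671 0.2771] -35.01 0.09496439872848957
sep ('top',) [ 0.5769 -0.2349] 157.66 0.6094464507601657
disc ('scene',) [0.5665 0.2757] -32.74 0.22332005856364298
sep ('scene',) [ 0.5813 -0.2309] 150.88 0.9034412079610152[ WARN:0@5.407] global loadsave.cpp:1063 imwrite_ Unsupported depth image for selected encoder is fallbacked to CV_8U.
```

Run:
```python
from h import *
for c,(x,y) in dict(scene=(205,232),top=(350,203)).items():
    a=np.load(f"m0_{c}.npy")[y-25:y+25,x-25:x+25]; a=(a-a.min())/(a.max()-a.min())*255
    cv2.imwrite(f"pics/s_{c}.png",cv2.resize(a.astype(np.uint8),(400,400),interpolation=cv2.INTER_CUBIC))
a=np.hstack([cv2.imread(f"pics/s_{c}.png") for c in ("scene","top")]); cv2.imwrite("pics/s_both.png",a)
```

```text
(no output)
```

View pics/s_both.png

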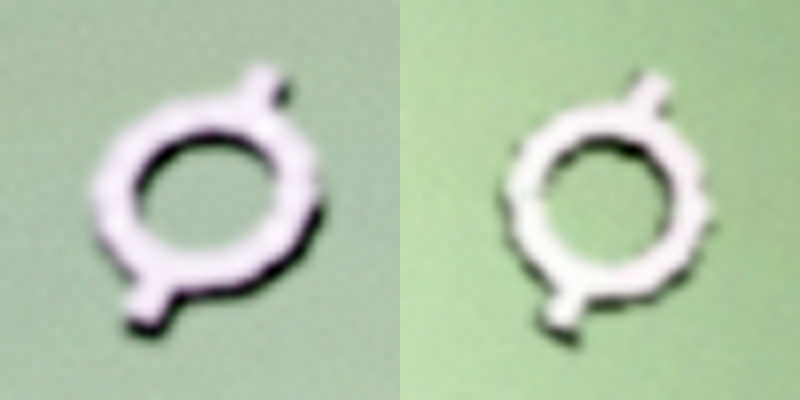

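```bash
cat >> h.py <<'E'
def feat_white(im):
    f=(im[...,0]+im[...,2])/2-im[...,1]; return np.repeat(f[...,None],3,2)
def feat_bright(im,lo=None):
    g=im.min(2); lo=np.percentile(g,60) if lo is None else lo
    return np.repeat(np.clip(g,lo,None)[...,None],3,2)
def fit_top(tag,o,i,guess,z,angs,cams=("scene","top"),r=24,blur=.8,feat=feat_bright,clip=None,sp=.004,sa=.1):
    D=[]
    for c in cams:
        C=cam(c); roi=roi_of(C,[guess[0],guess[1],z],r); im=feat(np.load(f"{tag}_{c}.npy")[roi[1]:roi[1]+roi[3],roi[0]:roi[0]+roi[2]]); D.append((C,roi,im))
    def f(p):
        return sum(fitimg(im,down(fill([[proj(C,put(q,p,z)) for q in ((o,i) if i is not None else (o,))]],roi)),blur) for C,roi,im in D)
    best=None
    for a in angs:
        g=np.array([guess[0],guess[1],a])
        rr=minimize(f,g,method="Nelder-Mead",options=dict(initial_simplex=[g,g+[sp,0,0],g+[0,sp,0],g+[0,0,sa]],xatol=5e-5,fatol=1e-5,maxiter=150))
        if best is None or rr.fun<best.fun: best=rr
    return best.x,best.fun
E
python3 - <<'E'
from h import *
o,i=sep2d()
for cams in [("scene","top"),("top",),("scene",)]:
  for ft in (feat_white,feat_bright):
    x,f=fit_top("m0",o,i,(.5735,-.2325),.008,np.radians([130,150,170]),cams,feat=ft);print("sep",cams,x[:2].round(4),np.degrees(x[2]).round(2),f)
# fixture base top at z=.012 : rectangle 120x90
rect=np.array([[-.06,-.045],[.06,-.045],[.06,.045],[-.06,.045]])
def fg(im): # grey vs light mat
    g=np.clip(im.mean(2),None,200); return np.repeat(g[...,None],3,2)
for c in ("scene","top"):
  cc=np.load(f"m0_{c}.npy"); 
  x,f=fit_top("m0",rect,None,(.601,-.038),.012,[0,.05],(c,),r=36,feat=lambda im:np.repeat(im.mean(2)[...,None],3,2));print("fix",c,x[:2].round(4),np.degrees(x[2]).round(2),f)
E
```

```text
sep ('scene', 'top') [ 0.5733 -0.2339] 158.32 0.15992731839469873
sep ('scene', 'top') [ 0.5721 -0.2347] 157.4 0.43490975657079245
sep ('top',) [ 0.5727 -0.2332] 158.0 0.043502036423389914
sep ('top',) [ 0.5745 -0.2337] 157.18 0.12108610321038543
sep ('scene',) [ 0.5737 -0.2344] 158.45 0.09510532909185318
sep ('scene',) [ 0.5696 -0.2357] 158.64 0.0677064143078161
fix scene [ 0.6025 -0.0402] 0.12 0.5057140628866944
fix top [ 0.5956 -0.0376] -0.34 0.3254711215196367
```

```bash
cat >> h.py <<'E'
def star2d(hw=.0031,ro=.018,ri=.0125):
    pts=[]
    for k in range(6):
        c=k*np.pi/3; R=np.array([[np.cos(c),-np.sin(c)],[np.sin(c),np.cos(c)]])
        b=np.arcsin(hw/ri); 
        pts+=[R@np.array(p) for p in [(ri*np.cos(b),-hw),(np.sqrt(ro**2-hw**2),-hw),(ro,0),(np.sqrt(ro**2-hw**2),hw),(ri*np.cos(b),hw)]]
        pts+=[ri*np.array([np.cos(t),np.sin(t)]) for t in np.linspace(c+b,c+np.pi/3-b,4)[1:-1]]
    return np.array(pts)
def hub_mask(C,p,roi,zb=.034):
    s=star2d(); g=[[proj(C,put(s,p,z))] for z in np.arange(zb,.0541,.002)]
    g+=[[proj(C,put(circ(.0125,30),p,z))] for z in np.arange(.054,.0621,.002)]
    g+=[[proj(C,put(circ(r,30),p,z))] for z,r in [(.064,.0107),(.066,.0088),(.068,.007)]]
    return fill(g,roi)
def fit_hub(tag,guess,cams,r=20,blur=.8,angs=np.radians(np.arange(-30,30,8)),full=False):
    D=[]
    for c in cams:
        C=cam(c); roi=roi_of(C,[guess[0],guess[1],.045],r); im=np.load(f"{tag}_{c}.npy")[roi[1]:roi[1]+roi[3],roi[0]:roi[0]+roi[2]]
        w=down(fill([[proj(C,put(circ(.024),(guess[0],guess[1],0),.034))],[proj(C,put(circ(.012),(guess[0],guess[1],0),.066))]],roi))>.9
        D.append((C,roi,im,w))
    def f(p):
        t=0
        for C,roi,im,w in D:
            m=cv2.GaussianBlur(down(hub_mask(C,p,roi)),(0,0),blur)[w]; A=np.c_[m,np.ones(len(m))]; B=im[w]; s=np.linalg.lstsq(A,B,rcond=None)[0]
            t+=((A@s-B)**2).sum()/((B-B.mean(0))**2).sum()
        return t
    R=[]
    for a in angs:
        g=np.array([guess[0],guess[1],a])
        R.append(minimize(f,g,method="Nelder-Mead",options=dict(initial_simplex=[g,g+[.003,0,0],g+[0,.003,0],g+[0,0,.1]],xatol=5e-5,fatol=1e-5,maxiter=120)))
    R.sort(key=lambda q:q.fun); return [(q.x[:2].round(4),np.degrees(q.x[2])%60,round(q.fun,4)) for q in R[:4]]
E
python3 - <<'E'
from h import *
for c in ("top","scene"):
    C=cam(c); im=np.load(f"m0_{c}.npy"); pts=[]
    for sx,sy in [(-1,-1),(-1,1),(1,-1),(1,1)]:
        u=proj(C,[.601+sx*.05,-.038+sy*.037,.012])[0]; x,y=np.round(u).astype(int)
        p=im[y-6:y+7,x-6:x+7].mean(2); 
        # background = local grey; threshold
        w=np.clip(p-np.median(p)-25,0,None); 
        yy,xx=np.mgrid[-6:7,-6:7]; w=w*((xx**2+yy**2)<=25)
        q=np.array([x+(w*xx).sum()/w.sum(),y+(w*yy).sum()/w.sum()]); pts.append(ray(C,q,.013)); print(c,u.round(1),q.round(1),pts[-1].round(4))
    P=np.array(pts);print("centre",P.mean(0).round(4),"yaw",np.degrees([np.arctan2(*(P[b]-P[a])[1::-1]) for a,b in ((0,2),(1,3))]),(np.degrees([np.arctan2(*(P[b]-P[a])[1::-1]) for a,b in ((0,1),(2,3))])-90))
for cams in [("top",),("scene",),("top","scene")]:
    print(cams,*fit_hub("m0",(.601,-.039),cams),sep="\n")
for c,(x,y) in dict(scene=(292,238),top=(273,193)).items():
    a=np.load(f"m0_{c}.npy")[y-25:y+25,x-25:x+25]
    cv2.imwrite(f"pics/f_{c}.png",cv2.resize(a.astype(np.uint8),(400,400),interpolation=cv2.INTER_CUBIC))
a=np.hstack([cv2.imread(f"pics/f_{c}.png") for c in ("scene","top")]); cv2.imwrite("pics/f_both.png",a)
E
```

```text
top [287.9 211.4] [290.6 211.5] [ 0.5503 -0.082   0.013 ]
top [258.5 211.5] [257.6 212.7] [0.5477 0.0012 0.013 ]
top [287.7 172.8] [289.9 171.7] [ 0.6536 -0.0805  0.013 ]
top [258.8 172.9] [257.2 170.4] [0.6574 0.0032 0.013 ]
centre [ 0.6023 -0.0395  0.013 ] yaw [0.84942915 1.00831   ] [ 1.81983396 -2.59415507]
scene [275.1 219. ] [274.5 215.5] [ 0.5421 -0.076   0.013 ]
scene [307.1 217.7] [308.2 215.3] [0.5453 0.002  0.013 ]
scene [277.1 257.8] [276.8 256.8] [ 0.6491 -0.0756  0.013 ]
scene [311.  256.3] [312.4 255.5] [0.6498 0.002  0.013 ]
centre [ 0.5966 -0.0369  0.013 ] yaw [0.21743604 0.01084031] [-2.37048032 -0.48375383]
('top',)
(array([ 0.5973, -0.0383]), np.float64(22.763199400377232), np.float64(0.0848))
(array([ 0.5972, -0.0383]), np.float64(22.34615243156453), np.float64(0.085))
(array([ 0.5973, -0.0384]), np.float64(22.653868412031436), np.float64(0.0855))
(array([ 0.5972, -0.0383]), np.float64(22.57192752349263), np.float64(0.0856))
('scene',)
(array([ 0.5965, -0.0396]), np.float64(22.15686166958499), np.float64(0.0701))
(array([ 0.5966, -0.0395]), np.float64(21.932720067976014), np.float64(0.0702))
(array([ 0.5966, -0.0395]), np.float64(21.89402999139943), np.float64(0.0704))
(array([ 0.5966, -0.0396]), np.float64(22.41583380437563), np.float64(0.0704))
('top', 'scene')
(array([ 0.5969, -0.0388]), np.float64(21.003962303830605), np.float64(0.1748))
(array([ 0.597 , -0.0388]), np.float64(20.599036004113465), np.float64(0.1752))
(array([ 0.597 , -0.0388]), np.float64(20.759526357408504), np.float64(0.1754))
(array([ 0.5969, -0.0389]), np.float64(21.05077590502637), np.float64(0.1756))
```

View pics/f_both.png

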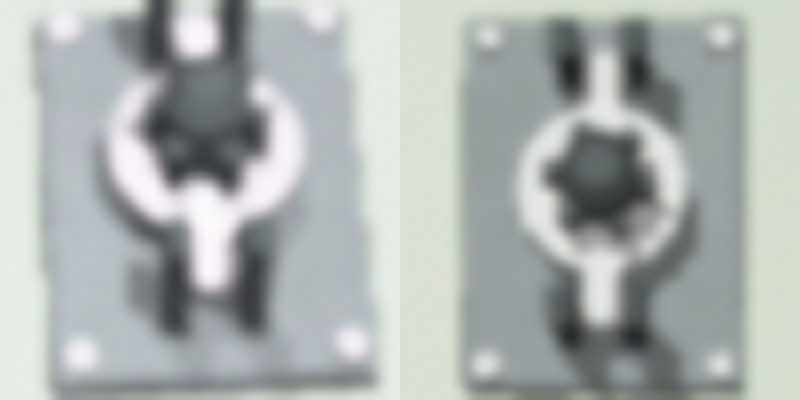

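```bash
cat >> h.py <<'E'
def go(x,y,z,yaw):
    """print tool-frame shift (cm) and turn (deg) from measured pose to a tool-down pose with TCP xyz and tool-x yaw (deg)"""
    from plant import bot
    from scipy.spatial.transform import Rotation as R
    s=bot.read_state(); A=R.from_quat(s["ee_rot"]); c=np.radians(yaw)
    B=R.from_matrix(np.array([[np.cos(c),np.sin(c),0],[np.sin(c),-np.cos(c),0],[0,0,-1]]))
    d=A.inv().apply(np.array([x,y,z])-s["position"])*100
    X=A.as_matrix()[:,0]
    print("t",s["clock"],"pos",s["position"].round(4),"yaw",np.degrees(np.arctan2(X[1],X[0])).round(2),"F",s["force"].round(2),"M",s["ft_torque"].round(2),"open",round(s["opening"],4),"q7",s["joint_positions"][6].round(2))
    print("turn",np.degrees((A.inv()*B).as_rotvec()).round(2),"shift cm",d.round(2))
E
python3 -c "
from h import *
go(.5668,.2764,.30,-64.5)"
```

```text
t 0.5 pos [ 0.2276 -0.6088  0.4047] yaw -69.5 F [-0.48  0.    0.36] M [ 0.03 -0.01  0.  ] open 0.0921 q7 -0.06
turn [ 0.  0. -5.] shift cm [-71.04 -62.77  10.47]
```

Emit:
drive_tool:
  motion:
    - [[0,0,-5],[-71,-62.8,3],8.6]
    - [[0,0,-5],[-71,-62.8,3],8.6]
    - [[0,0,-5],[-71,-62.8,3],8.6]
    - [[0,0,-5],[-71,-62.8,3],8.6]
    - [[0,0,-5],[-71,-62.8,3],8.6]
    - [[0,0,-5],[-71,-62.8,3],8.6]
    - [[0,0,-5],[-71,-62.8,3],8.6]
    - [[0,0,-5],[-71,-62.8,3],8.6]
    - [[0,0,-5],[-71,-62.8,3],8.6]
    - [[0,0,-5],[-71,-62.8,3],8.6]
  grip_force: 20

```text
clock: 1.75
position: [0.4519, -0.0238, 0.3854]
ee_rot: [0.846, -0.534, 0.001, -0.0]
force: [0.8, -0.3, -0.7]
opening: 0.0856
```

```bash
python3 -c "
from h import *
go(.5668,.2764,.25,-64.5)"
```

```text
t 1.75 pos [ 0.4519 -0.0238  0.3854] yaw -64.53 F [ 0.85 -0.26 -0.68] M [-0.04 -0.09 -0.05] open 0.0856 q7 -1.25
turn [-0.06 -0.06 -0.03] shift cm [-22.18 -23.27  13.54]
```

Emit:
drive_tool:
  motion:
    - [[0,0,0],[-22.2,-23.3,13.4],8.6]
    - [[0,0,0],[-22.2,-23.3,13.4],8.6]
    - [[0,0,0],[-22.2,-23.3,13.4],8.6]
    - [[0,0,0],[-22.2,-23.3,13.4],8.6]
    - [[0,0,0],[-22.2,-23.3,13.4],8.6]
    - [[0,0,0],[-22.2,-23.3,13.4],8.6]
    - [[0,0,0],[-22.2,-23.3,13.4],8.6]
    - [[0,0,0],[-22.2,-23.3,13.4],8.6]

```text
clock: 2.75
position: [0.5662, 0.2743, 0.2508]
ee_rot: [0.846, -0.534, 0.0, 0.0]
force: [0.2, -0.2, 0.2]
opening: 0.0863
```

```bash
python3 -c "
from h import *
go(.5668,.2764,.192,-64.5)
from plant import bot
cv2.imwrite('pics/a1.png',np.hstack([cv2.resize(bot.grab_frame('scene')[130:310,330:520],None,fx=2,fy=2),cv2.resize(bot.grab_frame('top')[110:290,60:250],None,fx=2,fy=2)]))"
```

```text
t 2.75 pos [0.5662 0.2743 0.2508] yaw -64.53 F [ 0.23 -0.23  0.22] M [-0.02 -0.04  0.06] open 0.0863 q7 -1.91
turn [ 0.04 -0.05 -0.03] shift cm [-0.17 -0.15  5.88]
```

View pics/a1.png

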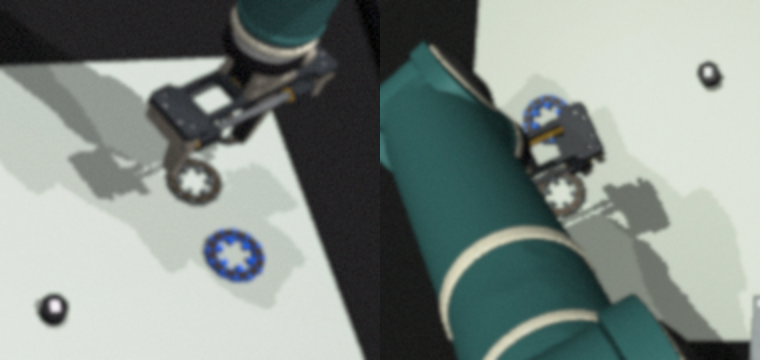

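The gripper straddles the brown disc (scene crop (193,182)), with the blue ring clear of it. I go down.

Emit:
drive_tool:
  motion:
    - [[0,0,0],[-0.2,-0.15,3],8.6]
    - [[0,0,0],[-0.2,-0.15,5.2],8.6]
    - [[0,0,0],[-0.2,-0.15,5.7],8.6]
    - [[0,0,0],[-0.2,-0.15,5.8],8.6]
    - [[0,0,0],[-0.2,-0.15,5.8],8.6]

```text
clock: 3.48
position: [0.567, 0.2776, 0.1937]
ee_rot: [0.846, -0.534, 0.0, -0.001]
force: [0.2, -0.2, 0.6]
opening: 0.086
```

```bash
python3 -c "
from h import *
go(.5668,.2764,.1915,-64.5)"
```

```text
t 3.475 pos [0.567  0.2776 0.1937] yaw -64.51 F [ 0.16 -0.18  0.6 ] M [-0.   -0.04 -0.05] open 0.086 q7 -1.94
turn [-0.07  0.   -0.01] shift cm [0.1  0.07 0.22]
```

Emit:
drive_tool:
  motion:
    - [[0,0,0],[0,0.07,0.2],8.0]
    - [[0,0,0],[0,0.07,0.2],7.2]
    - [[0,0,0],[0,0.07,0.2],6.6]
    - [[0,0,0],[0,0.07,0.2],6.0]
    - [[0,0,0],[0,0.07,0.2],5.8]
    - [[0,0,0],[0,0.07,0.2],5.8]
    - [[0,0,0],[0,0.07,0.2],5.8]
  grip_force: 20

```text
clock: 4.35
position: [0.5661, 0.2772, 0.191]
ee_rot: [0.846, -0.534, 0.0, -0.0]
force: [-0.4, 0.1, 1.7]
opening: 0.0618
```

```bash
python3 -c "
from h import *
go(.5668,.2764,.30,-64.5)"
```

```text
t 4.35 pos [0.5661 0.2772 0.191 ] yaw -64.5 F [-0.4   0.09  1.72] M [-0.04  0.07 -0.07] open 0.0618 q7 -1.94
turn [-0.01 -0.   -0.  ] shift cm [  0.1   -0.03 -10.9 ]
```

Emit:
drive_tool:
  motion:
    - [[0,0,0],[0,0,-2],5.8]
    - [[0,0,0],[0,0,-6],5.8]
    - [[0,0,0],[0,0,-11],5.8]
    - [[0,0,0],[0,0,-12],5.8]
    - [[0,0,0],[0,0,-12],5.8]

```text
clock: 4.97
position: [0.5661, 0.2771, 0.3121]
ee_rot: [0.846, -0.534, 0.001, -0.001]
force: [0.6, -0.4, -2.0]
opening: 0.0618
```

```bash
python3 -c "
from h import *
go(.597,-.039,.30,-98)"
```

```text
t 4.975 pos [0.5661 0.2771 0.3121] yaw -64.51 F [ 0.63 -0.36 -1.95] M [-0.02 -0.06  0.03] open 0.0618 q7 -1.88
turn [-1.100e-01  1.000e-02  3.349e+01] shift cm [29.86 10.81  1.2 ]
```

Emit:
drive_tool:
  motion:
    - [[0,0,5],[4,1.4,0],5.8]
    - [[0,0,11],[9,3.3,0],5.8]
    - [[0,0,17],[14,5.1,0],5.8]
    - [[0,0,23],[19,6.9,0.5],5.8]
    - [[0,0,29],[24,8.7,1],5.8]
    - [[0,0,33.5],[28,10.1,1.2],5.8]
    - [[0,0,33.5],[29.9,10.8,1.2],5.8]
    - [[0,0,33.5],[29.9,10.8,1.2],5.8]
    - [[0,0,33.5],[29.9,10.8,1.2],5.8]
    - [[0,0,33.5],[29.9,10.8,1.2],5.8]

```text
clock: 6.22
position: [0.5972, -0.037, 0.299]
ee_rot: [-0.657, 0.754, 0.0, 0.0]
force: [-0.4, 0.8, -0.6]
opening: 0.0615
```

```bash
python3 -c "
from h import *
go(.597,-.039,.30,-98)
grab('m1',3)
a=[]
for c,(x,y) in dict(scene=(292,225),top=(273,185)).items():
    p=np.load(f'm1_{c}.npy')[y-50:y+50,x-50:x+50].astype(np.uint8); a.append(cv2.resize(p,(400,400),interpolation=cv2.INTER_CUBIC))
cv2.imwrite('pics/m1c.png',np.hstack(a))
" 2>/dev/null
```

```text
t 6.225 pos [ 0.5972 -0.037   0.299 ] yaw -97.8 F [-0.4   0.81 -0.59] M [-0.   -0.01  0.06] open 0.0615 q7 -1.86
turn [0.01 0.05 0.2 ] shift cm [ 0.2  -0.01 -0.1 ]
```

View pics/m1c.png

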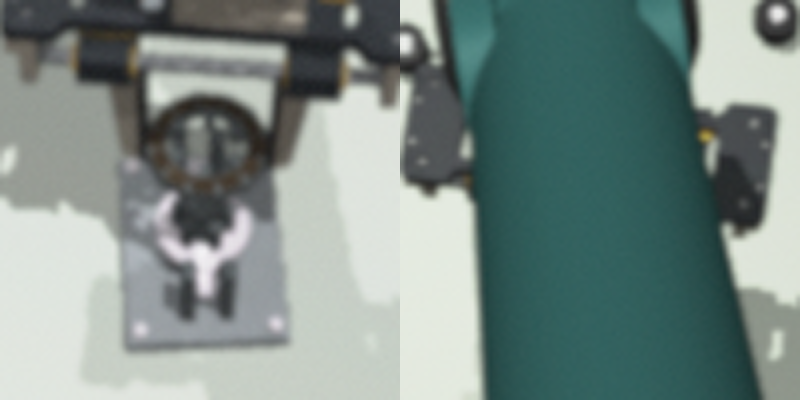

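The scene view shows the disc (crop (205,140)) above the hub, with the grip intact. The arm hides the top view. I fit the disc in the scene view to compare the camera with the robot.

Run:
```python
from h import *
for d in (.1075,.108):
    x,f=fit_plate("m1","disc",(.597,-.037),d,d+.008,("scene",),angs=np.radians([-20,-8,5]),r=17); print(x[:2].round(4),np.degrees(x[2]),f)
o,i=disc2d()
x,f=fit_top("m1",o,i,(.597,-.037),.116,np.radians([-20,-8,5]),("scene",),r=17,feat=lambda im:im); print(x[:2].round(4),np.degrees(x[2]),f)
# bottom-outline overlay
C=cam("scene"); im=cv2.resize(np.load("m1_scene.npy").astype(np.uint8)[160:260,240:340],(800,800),interpolation=cv2.INTER_CUBIC)[:600]
for p,z in ((put(o,(.597,-.0375,np.radians(-8)),.116),(0,255,0)),(put(i,(.597,-.0375,np.radians(-8)),.116),(0,255,0)),(put(o,(.597,-.0375,np.radians(-8)),.108),(255,0,0)),(put(star2d(),(.5966,-.0392,np.radians(22)),.054),(0,0,255))):
    cv2.polylines(im,[np.round((proj(C,p)-[240,160]+.5)*8*16).astype(np.int32)],True,z,1,shift=4)
cv2.imwrite("pics/ov1.png",im)
```

```text
[ 0.6001 -0.0385] -5.1494063426297725 0.5531928714199611
[ 0.5997 -0.0394] -6.171428193824704 0.532694999452027
[ 0.6011 -0.0394] -5.894711870728514 0.538580439435774
```

View pics/ov1.png

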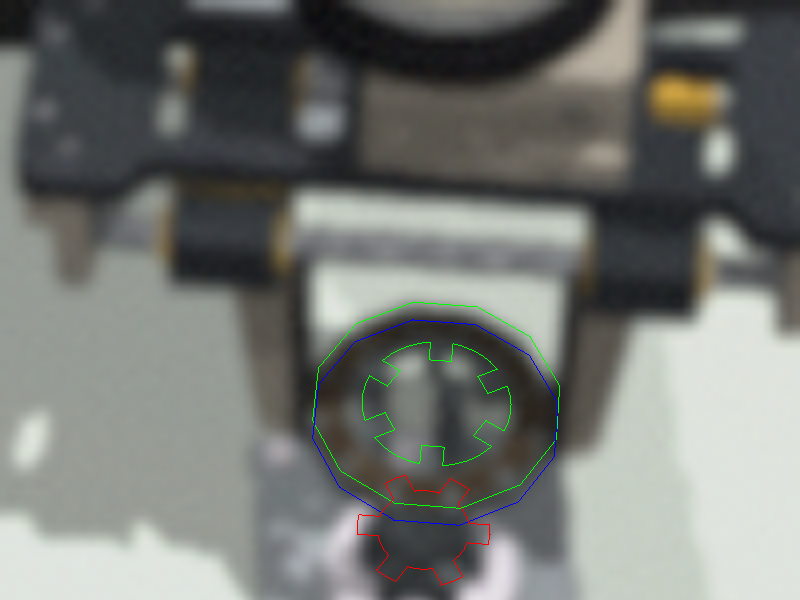

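Emit:
drive_tool:
  motion:
    - [[0,0,0.2],[0.2,0,1.5],5.8]
    - [[0,0,0.2],[0.2,0,3],5.8]
    - [[0,0,0.2],[0.2,0,3.4],5.8]
    - [[0,0,0.2],[0.2,0,3.4],5.8]
    - [[0,0,0.2],[0.2,0,3.4],5.8]

```text
clock: 7.15
position: [0.5972, -0.0411, 0.2651]
ee_rot: [-0.655, 0.756, -0.0, 0.0]
force: [-0.4, -1.9, -0.7]
opening: 0.0619
```

```bash
python3 - <<'E' 2>/dev/null
from h import *
go(.597,-.039,.265,-98)
grab('m2',3)
o,i=disc2d()
from plant import bot
s=bot.read_state(); z=s["position"][2]-.191; print(z)
x,f=fit_plate("m2","disc",(.597,-.039),z,z+.008,("scene",),angs=np.radians([-15,-5]),r=17); print(x[:2].round(4),np.degrees(x[2]),f)
C=cam("scene"); im=cv2.resize(np.load("m2_scene.npy").astype(np.uint8)[190:260,250:340],(900,700),interpolation=cv2.INTER_CUBIC)
P=(*s["position"][:2],np.radians(-8))
for p,c in ((put(o,P,z+.008),(0,255,0)),(put(i,P,z+.008),(0,255,0)),(put(o,P,z),(255,0,0)),(put(star2d(),(.5968,-.039,np.radians(22)),.054),(0,0,255)),(put(circ(.007),(.5968,-.039,0),.068),(0,0,255)),(put(circ(.026),(.5968,-.039,0),.034),(0,0,255))):
    cv2.polylines(im,[np.round((proj(C,p)-[250,190]+.5)*10*16).astype(np.int32)],True,c,1,shift=4)
cv2.imwrite("pics/ov2.png",im[:600,:800])
E
```

```text
t 7.15 pos [ 0.5972 -0.0411  0.2651] yaw -98.2 F [-0.39 -1.87 -0.66] M [ 0.04  0.04 -0.04] open 0.0619 q7 -1.87
turn [-0.03  0.   -0.2 ] shift cm [-0.21  0.05  0.01]
0.07417336333851299
[ 0.5983 -0.0438] -10.793666126899392 0.6072803395713677
```

View pics/ov2.png

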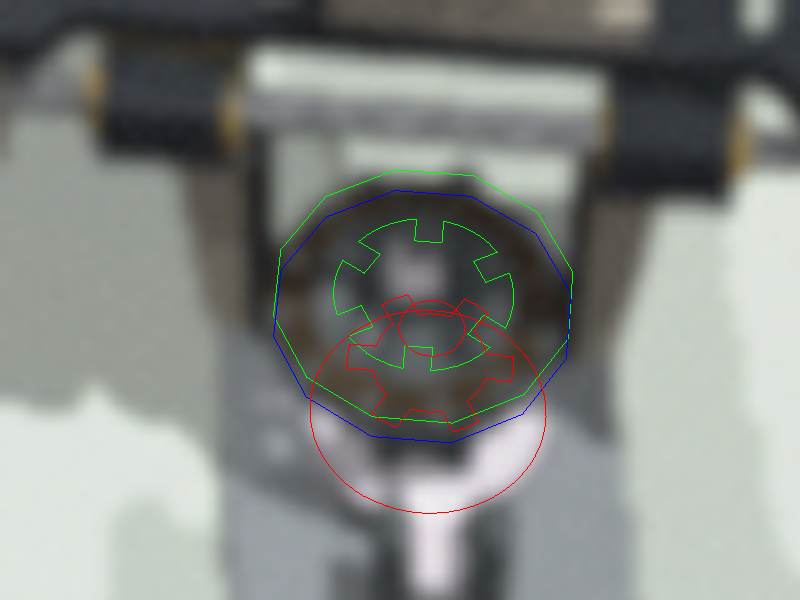

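Emit:
drive_tool:
  motion:
    - [[0,0,-0.2],[-0.2,0,0],5.8]
    - [[0,0,-0.2],[-0.2,0,0],5.8]
    - [[0,0,-0.2],[-0.2,0,0],5.8]
    - [[0,0,-0.2],[-0.2,0,0],5.8]

```text
clock: 7.95
position: [0.5973, -0.0392, 0.2649]
ee_rot: [-0.656, 0.755, -0.0, -0.0]
force: [1.2, 0.0, -1.4]
opening: 0.0615
```

```bash
python3 - <<'E' 2>/dev/null
from h import *
go(.597,-.039,.265,-98)
grab('m3',6)
o,i=disc2d()
from plant import bot
s=bot.read_state(); z=s["position"][2]-.191
C=cam("scene"); raw=np.load("m3_scene.npy"); raw=np.clip(255*(raw/255)**.6,0,255).astype(np.uint8)
im=cv2.resize(raw[195:255,265:325],(600,600),interpolation=cv2.INTER_CUBIC); im2=im.copy()
P=(*s["position"][:2],np.radians(-8))
P2=(s["position"][0]+.0025,s["position"][1],np.radians(-8))
for p,c in ((put(o,P2,z+.008),(0,255,0)),(put(i,P2,z+.008),(0,255,0)),(put(star2d(),(.5968,-.039,np.radians(22)),.054),(0,0,255)),(put(circ(.007),(.5968,-.039,0),.068),(0,0,255)),(put(circ(.026),(.5968,-.039,0),.034),(0,0,255))):
    cv2.polylines(im2,[np.round((proj(C,p)-[265,195]+.5)*10*16).astype(np.int32)],True,c,1,shift=4)
cv2.imwrite("pics/ov3.png",np.hstack([im[:,100:500],im2[:,100:500]]))
E
```

```text
t 7.95 pos [ 0.5973 -0.0392  0.2649] yaw -98.01 F [ 1.15  0.03 -1.38] M [ 0.07 -0.01  0.03] open 0.0615 q7 -1.87
turn [ 0.   -0.   -0.01] shift cm [-0.02  0.03 -0.01]
```

View pics/ov3.png

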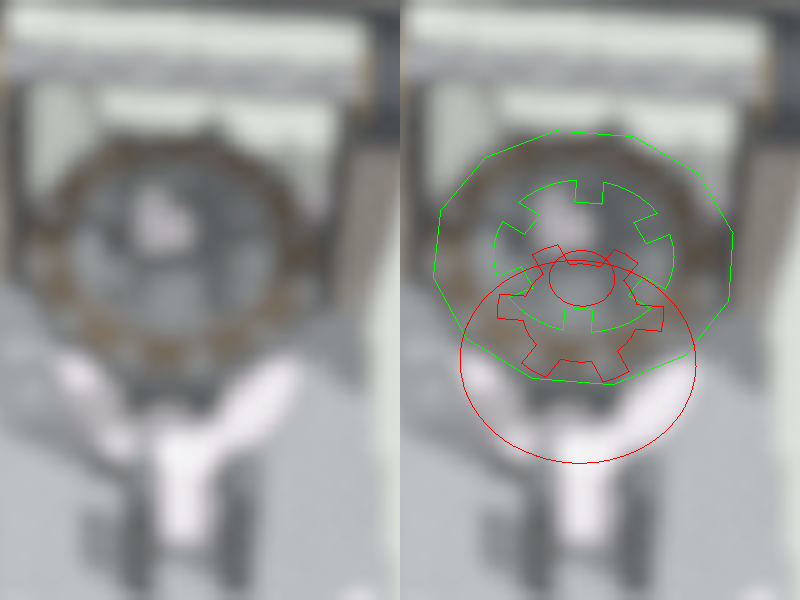

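Emit:
drive_tool:
  motion:
    - [[0,0,0],[0,0.13,0.2],5.8]
    - [[0,0,0],[0,0.13,0.4],5.8]
    - [[0,0,0],[0,0.13,0.6],5.8]
    - [[0,0,0],[0,0.13,0.8],5.8]
    - [[0,0,0],[0,0.13,0.8],5.8]
    - [[0,0,0],[0,0.13,0.8],5.8]

```text
clock: 9.3
position: [0.596, -0.039, 0.2569]
ee_rot: [-0.656, 0.755, 0.0, -0.0]
force: [0.7, -1.1, -0.5]
opening: 0.0616
```

```bash
python3 -c "
from h import *
go(.597,-.039,.257,-98)"
```

```text
t 9.3 pos [ 0.596  -0.039   0.2569] yaw -98.0 F [ 0.74 -1.06 -0.49] M [ 0.07 -0.   -0.06] open 0.0616 q7 -1.88
turn [ 0.  0. -0.] shift cm [-0.01 -0.1  -0.01]
```

Emit:
drive_tool:
  motion:
    - [[0,0,0],[0,0,0.1],5.8]
    - [[0,0,0],[0,0,0.2],5.8]
    - [[0,0,0],[0,0,0.3],5.8]
    - [[0,0,0],[0,0,0.3],5.8]

```text
clock: 9.8
position: [0.596, -0.039, 0.2538]
ee_rot: [-0.656, 0.755, 0.0, -0.0]
force: [0.1, 0.1, 0.1]
opening: 0.0614
```

Emit:
drive_tool:
  motion:
    - [[0,0,0],[0,0,0.1],5.8]
    - [[0,0,0],[0,0,0.2],5.8]
    - [[0,0,0],[0,0,0.2],5.8]

```text
clock: 10.18
position: [0.5963, -0.0386, 0.2519]
ee_rot: [-0.656, 0.755, -0.0, 0.001]
force: [1.7, 1.3, -1.1]
opening: 0.0616
```

Emit:
drive_tool:
  motion:
    - [[0,0,0],[-0.04,-0.03,0],5.8]
    - [[0,0,0],[-0.04,-0.03,0.1],5.8]
    - [[0,0,0],[-0.04,-0.03,0.1],5.8]

```text
clock: 10.55
position: [0.5965, -0.0385, 0.2509]
ee_rot: [-0.656, 0.755, -0.0, 0.0]
force: [1.0, 1.1, 0.2]
opening: 0.0616
```

Emit:
drive_tool:
  motion:
    - [[0,0,0],[0,0,0.1],5.8]
    - [[0,0,0],[0,0,0.2],5.8]
    - [[0,0,0],[0,0,0.2],5.8]

```text
clock: 10.92
position: [0.5965, -0.0385, 0.2489]
ee_rot: [-0.656, 0.755, -0.0, 0.0]
force: [1.9, 3.0, 0.1]
opening: 0.0614
```

Emit:
drive_tool:
  motion:
    - [[0,0,0],[-0.05,-0.02,0],5.8]
    - [[0,0,0],[-0.05,-0.02,0.1],5.8]
    - [[0,0,0],[-0.05,-0.02,0.2],5.8]
    - [[0,0,0],[-0.05,-0.02,0.25],5.8]
    - [[0,0,0],[-0.05,-0.02,0.25],5.8]

```text
clock: 11.55
position: [0.5965, -0.0382, 0.2463]
ee_rot: [-0.656, 0.755, 0.0, -0.0]
force: [1.9, 2.4, -0.7]
opening: 0.062
```

Emit:
drive_tool:
  motion:
    - [[0,0,0],[0,0,0.1],5.8]
    - [[0,0,0],[0,0,0.15],5.8]
    - [[0,0,0],[0,0,0.15],5.8]

```text
clock: 11.92
position: [0.5966, -0.0382, 0.2448]
ee_rot: [-0.656, 0.755, 0.0, -0.0]
force: [1.3, 2.1, 0.5]
opening: 0.0617
```

Now at spline-top level. I ease down in half-millimetre steps.

Emit:
drive_tool:
  motion:
    - [[0,0,0],[-0.02,-0.01,0.05],5.8]
    - [[0,0,0],[-0.02,-0.01,0.1],5.8]
    - [[0,0,0],[-0.02,-0.01,0.1],5.8]

```text
clock: 12.3
position: [0.5966, -0.0381, 0.2437]
ee_rot: [-0.656, 0.755, 0.0, -0.0]
force: [1.8, 0.8, 0.2]
opening: 0.0619
```

Emit:
drive_tool:
  motion:
    - [[0,0,0],[0,0,0.05],5.8]
    - [[0,0,0],[0,0,0.1],5.8]
    - [[0,0,0],[0,0,0.1],5.8]

```text
clock: 12.68
position: [0.5966, -0.0381, 0.2427]
ee_rot: [-0.656, 0.755, 0.0, -0.0]
force: [0.8, 0.3, -0.9]
opening: 0.0613
```

No resistance 2 mm below the spline tops, so the teeth have dropped in. Continuing.

Emit:
drive_tool:
  motion:
    - [[0,0,0],[0,0,0.1],5.8]
    - [[0,0,0],[0,0,0.2],5.8]
    - [[0,0,0],[0,0,0.3],5.8]
    - [[0,0,0],[0,0,0.4],5.8]
    - [[0,0,0],[0,0,0.4],5.8]

```text
clock: 13.3
position: [0.5966, -0.0381, 0.2387]
ee_rot: [-0.656, 0.755, 0.0, -0.0]
force: [0.4, 0.0, 0.3]
opening: 0.0616
```

```bash
python3 -c "
from h import *
go(.597,-.039,.225,-98)"
```

```text
t 13.3 pos [ 0.5966 -0.0381  0.2387] yaw -98.01 F [0.43 0.01 0.28] M [ 0.1   0.05 -0.04] open 0.0616 q7 -1.88
turn [ 0.03 -0.01 -0.01] shift cm [ 0.08 -0.05  1.37]
```

Emit:
drive_tool:
  motion:
    - [[0,0,0],[0,0,0.2],5.8]
    - [[0,0,0],[0,0,0.4],5.8]
    - [[0,0,0],[0,0,0.6],5.8]
    - [[0,0,0],[0,0,0.8],5.8]
    - [[0,0,0],[0,0,1.0],5.8]
    - [[0,0,0],[0,0,1.1],5.8]
    - [[0,0,0],[0,0,1.1],5.8]

```text
clock: 14.18
position: [0.5967, -0.038, 0.2278]
ee_rot: [-0.656, 0.755, -0.0, -0.0]
force: [0.4, -0.0, 0.0]
opening: 0.0612
```

Emit:
drive_tool:
  motion:
    - [[0,0,0],[0,0,0.1],5.8]
    - [[0,0,0],[0,0,0.15],5.8]
    - [[0,0,0],[0,0,0.15],5.8]

```text
clock: 14.55
position: [0.5967, -0.038, 0.2264]
ee_rot: [-0.656, 0.755, 0.0, -0.0]
force: [-0.6, 0.1, -0.2]
opening: 0.0613
```

Emit:
drive_tool:
  motion:
    - [[0,0,0],[0,0,0.05],5.8]
    - [[0,0,0],[0,0,0.1],5.8]
    - [[0,0,0],[0,0,0.1],5.8]

```text
clock: 14.92
position: [0.5967, -0.038, 0.2253]
ee_rot: [-0.656, 0.755, 0.0, -0.0]
force: [-0.6, -0.2, -0.9]
opening: 0.0615
```

Emit:
drive_tool:
  motion:
    - [[0,0,0],[0,0,0.05],5.8]
    - [[0,0,0],[0,0,0.05],5.8]
    - [[0,0,0],[0,0,0.05],5.8]

```text
clock: 15.3
position: [0.5968, -0.038, 0.225]
ee_rot: [-0.656, 0.755, -0.0, 0.0]
force: [-0.2, -0.6, 0.4]
opening: 0.0616
```

Emit:
drive_tool:
  motion:
    - [[0,0,0],[0,0,0.03],5.8]
    - [[0,0,0],[0,0,0.03],5.8]
    - [[0,0,0],[0,0,0.03],6.6]
    - [[0,0,0],[0,0,0.03],7.5]
    - [[0,0,0],[0,0,0.03],8.4]
    - [[0,0,0],[0,0,0.03],8.4]

```text
clock: 16.05
position: [0.5967, -0.038, 0.2244]
ee_rot: [-0.656, 0.755, 0.0, -0.0]
force: [-0.0, -0.1, 0.7]
opening: 0.0839
```

Emit:
drive_tool:
  motion:
    - [[0,0,0],[0,0,-2],8.4]
    - [[0,0,0],[0,0,-6],8.4]
    - [[0,0,0],[0,0,-10],8.4]
    - [[0,0,0],[5,0,-10],8.4]
    - [[0,0,0],[10,0,-10],8.4]
    - [[0,0,0],[16,0,-10],8.4]
    - [[0,0,0],[19.5,0,-10],8.4]
    - [[0,0,0],[19.5,0,-10],8.4]
    - [[0,0,0],[19.5,0,-10],8.4]

```text
clock: 17.18
position: [0.5698, -0.2302, 0.3255]
ee_rot: [-0.656, 0.754, -0.0, 0.001]
force: [0.5, 0.6, 0.4]
opening: 0.0841
```

```bash
python3 - <<'E' 2>/dev/null
from h import *
go(.573,-.234,.25,-111.8)
grab('m4',4)
a=[]
for c,(x,y) in dict(scene=(292,235),top=(273,190)).items():
    p=np.load(f'm4_{c}.npy')[y-25:y+25,x-25:x+25].astype(np.uint8); a.append(cv2.resize(p,(400,400),interpolation=cv2.INTER_CUBIC))
cv2.imwrite('pics/m4c.png',np.hstack(a))
E
```

```text
t 17.175 pos [ 0.5698 -0.2302  0.3255] yaw -97.96 F [0.48 0.61 0.41] M [ 0.08 -0.01  0.01] open 0.0841 q7 -1.51
turn [-0.06  0.04 13.84] shift cm [ 0.34 -0.36  7.55]
```

View pics/m4c.png

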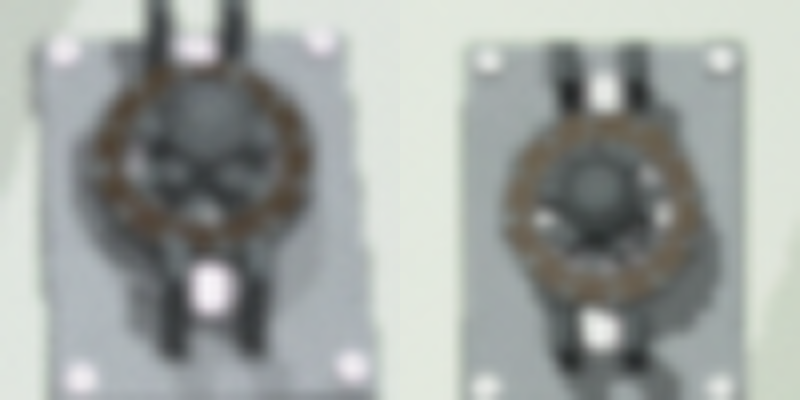

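The picture shows the disc lying round the hub on the end plate (scene crop (203,155), top crop (600,205)), with the posts and hub clear. Release height puts its underside at 33.5–34 mm. Next is the separator.

```bash
python3 - <<'E' 2>/dev/null
from h import *
go(.5733,-.2336,.24,-111.8)
for z in (.03,.034,.038,.042,.046):
    r=[fit_plate("m4","disc",(.597,-.038),z,z+.008,(c,),angs=[np.radians(-8)],r=17,blur=.9) for c in ("scene","top")]
    print(z,*[(x[:2].round(4),np.degrees(x[2]).round(1),round(f,3)) for x,f in r])
E
```

```text
t 17.575 pos [ 0.5698 -0.2305  0.3246] yaw -97.95 F [-0.69  0.84 -0.5 ] M [ 0.02  0.01 -0.01] open 0.0841 q7 -1.51
turn [1.000e-02 0.000e+00 1.385e+01] shift cm [ 0.26 -0.39  8.46]
0.03 (array([ 0.5953, -0.0413]), np.float64(-3.1), np.float64(0.595)) (array([ 0.5972, -0.0406]), np.float64(2.8), np.float64(0.715))
0.034 (array([ 0.5981, -0.0417]), np.float64(-2.1), np.float64(0.583)) (array([ 0.5964, -0.0401]), np.float64(-1.1), np.float64(0.716))
0.038 (array([ 0.6009, -0.0419]), np.float64(-4.8), np.float64(0.577)) (array([ 0.5956, -0.0404]), np.float64(1.9), np.float64(0.715))
0.042 (array([ 0.6037, -0.0424]), np.float64(-23.4), np.float64(0.553)) (array([ 0.5949, -0.0407]), np.float64(1.3), np.float64(0.713))
0.046 (array([ 0.6057, -0.0423]), np.float64(-3.3), np.float64(0.542)) (array([ 0.5944, -0.0407]), np.float64(-0.3), np.float64(0.714))
```

Emit:
drive_tool:
  motion:
    - [[0,0,7],[0.2,-0.2,3],8.8]
    - [[0,0,13.8],[0.3,-0.4,6],8.8]
    - [[0,0,13.8],[0.3,-0.4,7],8.8]
    - [[0,0,13.8],[0.3,-0.4,7.5],8.8]
    - [[0,0,13.8],[0.3,-0.4,7.5],8.8]
    - [[0,0,13.8],[0.3,-0.4,7.5],8.8]

```text
clock: 18.32
position: [0.5735, -0.2348, 0.2506]
ee_rot: [-0.561, 0.828, -0.001, 0.001]
force: [-0.1, 0.2, -0.1]
opening: 0.0877
```

```bash
python3 - <<'E' 2>/dev/null
from h import *
go(.5733,-.2336,.191,-111.8)
from plant import bot
cv2.imwrite('pics/a5.png',np.hstack([cv2.resize(bot.grab_frame('scene')[170:290,140:270],None,fx=3,fy=3),cv2.resize(bot.grab_frame('top')[140:260,290:420],None,fx=3,fy=3)]))
E
```

```text
t 18.325 pos [ 0.5735 -0.2348  0.2506] yaw -111.78 F [-0.14  0.25 -0.12] M [ 0.01 -0.    0.02] open 0.0877 q7 -1.73
turn [-0.1   0.    0.02] shift cm [-0.11  0.07  5.96]
```

View pics/a5.png

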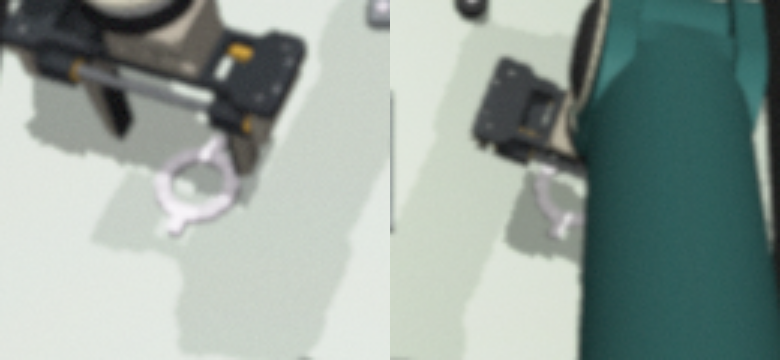

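The separator (scene crop (197,185)) lies between the fingers, allowing for perspective. Going down.

Emit:
drive_tool:
  motion:
    - [[0,0,0],[-0.05,0.05,3],8.8]
    - [[0,0,0],[-0.05,0.05,5.2],8.8]
    - [[0,0,0],[-0.05,0.05,5.8],8.8]
    - [[0,0,0],[-0.05,0.05,5.9],8.8]
    - [[0,0,0],[-0.05,0.05,5.9],8.8]
    - [[0,0,0],[-0.05,0.05,5.9],8.8]

```text
clock: 19.18
position: [0.573, -0.2341, 0.1909]
ee_rot: [-0.561, 0.828, -0.0, 0.0]
force: [0.0, 1.2, -0.1]
opening: 0.088
```

```bash
python3 - <<'E' 2>/dev/null
from h import *
go(.5733,-.2336,.191,-111.8)
E
```

```text
t 19.175 pos [ 0.573  -0.2341  0.1909] yaw -111.8 F [ 0.04  1.16 -0.15] M [ 0.07  0.02 -0.04] open 0.088 q7 -1.75
turn [-0.04 -0.   -0.  ] shift cm [-0.05 -0.01 -0.01]
```

Emit:
drive_tool:
  motion:
    - [[0,0,0],[0,0,0],8.0]
    - [[0,0,0],[0,0,0],7.2]
    - [[0,0,0],[0,0,0],6.6]
    - [[0,0,0],[0,0,0],6.2]
    - [[0,0,0],[0,0,0],5.8]
    - [[0,0,0],[0,0,0],5.8]
    - [[0,0,0],[0,0,0],5.8]
    - [[0,0,0],[0,0,0],5.8]
  grip_force: 20

```text
clock: 20.18
position: [0.5729, -0.2339, 0.1906]
ee_rot: [-0.561, 0.828, 0.0, 0.0]
force: [1.4, 1.0, -0.0]
opening: 0.0618
```

Emit:
drive_tool:
  motion:
    - [[0,0,0],[0,0,-2],5.8]
    - [[0,0,0],[0,0,-6],5.8]
    - [[0,0,0],[0,0,-10],5.8]
    - [[0,0,0],[0,0,-11],5.8]
    - [[0,0,0],[0,0,-11],5.8]

```text
clock: 20.8
position: [0.5727, -0.2342, 0.3014]
ee_rot: [-0.561, 0.828, -0.001, 0.0]
force: [0.1, -0.6, -1.8]
opening: 0.0618
```

```bash
python3 - <<'E' 2>/dev/null
from h import *
go(.5967,-.038,.30,-90)
E
```

```text
t 20.8 pos [ 0.5727 -0.2342  0.3014] yaw -111.82 F [ 0.1  -0.64 -1.78] M [ 0.11 -0.01  0.05] open 0.0618 q7 -1.72
turn [ -0.07  -0.03 -21.82] shift cm [-19.1    5.06   0.13]
```

Emit:
drive_tool:
  motion:
    - [[0,0,-5],[-4,1,0],5.8]
    - [[0,0,-10],[-8,2.1,0],5.8]
    - [[0,0,-16],[-12,3.2,0],5.8]
    - [[0,0,-21.8],[-16,4.2,0],5.8]
    - [[0,0,-21.8],[-18.5,4.9,0],5.8]
    - [[0,0,-21.8],[-19.1,5.06,0],5.8]
    - [[0,0,-21.8],[-19.1,5.06,0],5.8]
    - [[0,0,-21.8],[-19.1,5.06,0],5.8]
    - [[0,0,-21.8],[-19.1,5.06,0],5.8]

```text
clock: 21.92
position: [0.5967, -0.0392, 0.3005]
ee_rot: [-0.706, 0.708, -0.0, -0.0]
force: [-0.7, -1.1, -0.5]
opening: 0.0617
```

```bash
python3 - <<'E' 2>/dev/null
from h import *
go(.5967,-.038,.265,-90)
grab('m5',3); go(.5967,-.038,.265,-90)
o,i=sep2d()
for z in (.117,.119):
  x,f=fit_top("m5",o,i,(.597,-.038),z,np.radians([-8,0,8]),("scene",),r=24,feat=feat_white); print(x[:2].round(4),np.degrees(x[2]),f)
cv2.imwrite('pics/m5c.png',cv2.resize(np.load('m5_scene.npy').astype(np.uint8)[150:270,220:360],None,fx=5,fy=5,interpolation=cv2.INTER_CUBIC))
E
```

```text
t 21.925 pos [ 0.5967 -0.0392  0.3005] yaw -90.12 F [-0.72 -1.11 -0.52] M [0.   0.01 0.  ] open 0.0617 q7 -1.73
turn [ 0.01 -0.03 -0.12] shift cm [-0.13  0.    3.55]
t 22.225 pos [ 0.5968 -0.0381  0.3006] yaw -90.02 F [ 0.01  0.25 -0.81] M [ 0.06  0.   -0.02] open 0.0617 q7 -1.73
turn [-0.   -0.01 -0.02] shift cm [-0.01  0.01  3.56]
[ 0.5978 -0.0409] 0.10413670745285344 0.5130522982853123
[ 0.5998 -0.0412] 0.21212689149491626 0.5107445141650281
```

View pics/m5c.png

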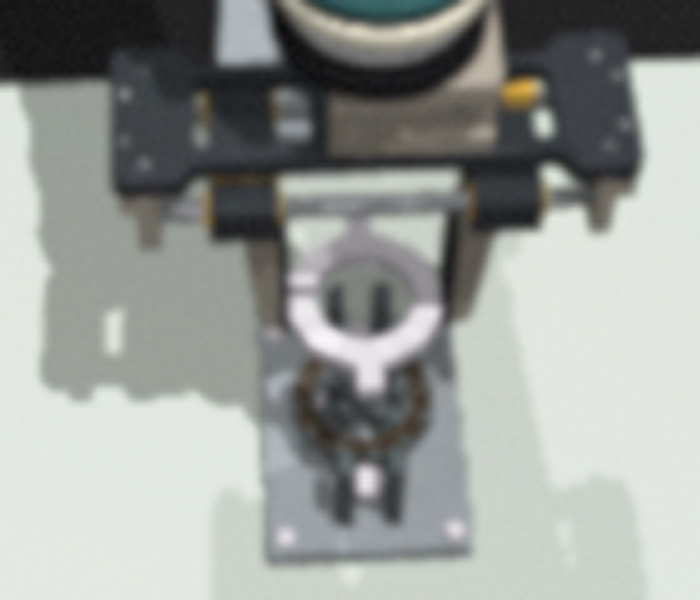

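The separator is held flat with its ears along x (crop (370,375) near ear), over the hub and slots. I descend.

Emit:
drive_tool:
  motion:
    - [[0,0,0],[0,0,1],5.8]
    - [[0,0,0],[0,0,2.2],5.8]
    - [[0,0,0],[0,0,3.4],5.8]
    - [[0,0,0],[0,0,4.2],5.8]
    - [[0,0,0],[0,0,4.6],5.8]
    - [[0,0,0],[0,0,4.6],5.8]
    - [[0,0,0],[0,0,4.6],5.8]

```text
clock: 23.1
position: [0.597, -0.0379, 0.2549]
ee_rot: [-0.707, 0.707, -0.0, 0.0]
force: [-0.8, 0.4, -0.8]
opening: 0.0618
```

Emit:
drive_tool:
  motion:
    - [[0,0,0],[0,0,0.1],5.8]
    - [[0,0,0],[0,0,0.2],5.8]
    - [[0,0,0],[0,0,0.3],5.8]
    - [[0,0,0],[0,0,0.3],5.8]

```text
clock: 23.6
position: [0.5968, -0.0379, 0.2515]
ee_rot: [-0.707, 0.707, 0.0, -0.0]
force: [0.8, -0.3, -1.5]
opening: 0.0615
```

Emit:
drive_tool:
  motion:
    - [[0,0,0],[0,0,0.1],5.8]
    - [[0,0,0],[0,0,0.2],5.8]
    - [[0,0,0],[0,0,0.3],5.8]
    - [[0,0,0],[0,0,0.3],5.8]

```text
clock: 24.1
position: [0.5968, -0.0379, 0.2485]
ee_rot: [-0.707, 0.707, 0.0, -0.0]
force: [0.3, -1.1, -0.9]
opening: 0.0618
```

Emit:
drive_tool:
  motion:
    - [[0,0,0],[0,0,0.1],5.8]
    - [[0,0,0],[0,0,0.2],5.8]
    - [[0,0,0],[0,0,0.3],5.8]
    - [[0,0,0],[0,0,0.4],5.8]
    - [[0,0,0],[0,0,0.4],5.8]

```text
clock: 24.72
position: [0.5968, -0.0379, 0.2445]
ee_rot: [-0.707, 0.707, 0.0, -0.0]
force: [0.1, 0.2, -0.3]
opening: 0.062
```

Emit:
drive_tool:
  motion:
    - [[0,0,0],[0,0,0.1],5.8]
    - [[0,0,0],[0,0,0.2],5.8]
    - [[0,0,0],[0,0,0.3],5.8]
    - [[0,0,0],[0,0,0.4],5.8]
    - [[0,0,0],[0,0,0.4],5.8]

```text
clock: 25.35
position: [0.5968, -0.0379, 0.2405]
ee_rot: [-0.707, 0.707, 0.0, -0.0]
force: [0.3, 0.2, -1.3]
opening: 0.0618
```

Emit:
drive_tool:
  motion:
    - [[0,0,0],[0,0,0.1],5.8]
    - [[0,0,0],[0,0,0.2],5.8]
    - [[0,0,0],[0,0,0.3],5.8]
    - [[0,0,0],[0,0,0.4],5.8]
    - [[0,0,0],[0,0,0.4],5.8]

```text
clock: 25.98
position: [0.5968, -0.0378, 0.2365]
ee_rot: [-0.707, 0.707, 0.0, -0.0]
force: [0.5, 0.7, -1.4]
opening: 0.0617
```

Emit:
drive_tool:
  motion:
    - [[0,0,0],[0,0,0.1],5.8]
    - [[0,0,0],[0,0,0.2],5.8]
    - [[0,0,0],[0,0,0.25],5.8]
    - [[0,0,0],[0,0,0.25],5.8]

```text
clock: 26.48
position: [0.5968, -0.0378, 0.234]
ee_rot: [-0.707, 0.707, 0.0, -0.0]
force: [-0.1, 0.3, -0.9]
opening: 0.0614
```

Emit:
drive_tool:
  motion:
    - [[0,0,0],[0,0,0.05],5.8]
    - [[0,0,0],[0,0,0.1],5.8]
    - [[0,0,0],[0,0,0.1],5.8]

```text
clock: 26.85
position: [0.5968, -0.0379, 0.233]
ee_rot: [-0.707, 0.707, 0.0, -0.0]
force: [-0.1, 0.5, -0.8]
opening: 0.0616
```

Emit:
drive_tool:
  motion:
    - [[0,0,0],[0,0,0.02],5.8]
    - [[0,0,0],[0,0,0.02],6.3]
    - [[0,0,0],[0,0,0.02],7]
    - [[0,0,0],[0,0,0.02],8]
    - [[0,0,0],[0,0,0.02],8.4]
    - [[0,0,0],[0,0,0.02],8.4]

```text
clock: 27.6
position: [0.5968, -0.0378, 0.2329]
ee_rot: [-0.707, 0.707, -0.0, 0.0]
force: [-0.1, -0.1, -0.6]
opening: 0.0839
```

Emit:
drive_tool:
  motion:
    - [[0,0,0],[0,0,-2],8.4]
    - [[0,0,0],[0,0,-6],8.4]
    - [[0,0,0],[0,0,-10],8.4]
    - [[0,0,0],[5,0,-12],8.4]
    - [[0,0,0],[11,0,-12],8.4]
    - [[0,0,0],[17,0,-12],8.4]
    - [[0,0,0],[23,0,-12],8.4]
    - [[0,0,0],[25,0,-12],8.4]
    - [[0,0,0],[25,0,-12],8.4]

```text
clock: 28.72
position: [0.5964, -0.2891, 0.3536]
ee_rot: [-0.706, 0.708, -0.0, 0.0]
force: [0.4, 0.1, 0.1]
opening: 0.0842
```

```bash
python3 - <<'E' 2>/dev/null
from h import *
go(.5967,-.038,.265,-90)
grab('m6',4)
o,i=sep2d()
for z in (.046,.050,.054,.058):
  print(z,*[(lambda r:(r[0][:2].round(4),np.degrees(r[0][2]).round(2),round(r[1],3)))(fit_top("m6",o,i,(.597,-.038),z,[0],(c,),r=20,feat=feat_white)) for c in ("scene","top")])
a=[]
for c,(x,y) in dict(scene=(292,235),top=(273,190)).items():
    p=np.load(f'm6_{c}.npy')[y-28:y+28,x-28:x+28].astype(np.uint8); a.append(cv2.resize(p,(400,400),interpolation=cv2.INTER_CUBIC))
cv2.imwrite('pics/m6c.png',np.hstack(a))
E
```

```text
t 28.725 pos [ 0.5964 -0.2891  0.3536] yaw -90.16 F [0.43 0.09 0.06] M [ 0.09  0.01 -0.01] open 0.0842 q7 -1.3
turn [-0.04 -0.01 -0.16] shift cm [-25.11   0.04   8.86]
0.046 (array([ 0.5974, -0.0398]), np.float64(-1.07), np.float64(0.539)) (array([ 0.5838, -0.0421]), np.float64(19.48), np.float64(0.892))
0.05 (array([ 0.5998, -0.0404]), np.float64(-0.88), np.float64(0.535)) (array([ 0.5832, -0.0424]), np.float64(5.61), np.float64(0.891))
0.054 (array([ 0.6016, -0.0405]), np.float64(-0.86), np.float64(0.53)) (array([ 0.5818, -0.0425]), np.float64(29.16), np.float64(0.89))
0.058 (array([ 0.6037, -0.0404]), np.float64(0.23), np.float64(0.527)) (array([ 0.5837, -0.0434]), np.float64(37.57), np.float64(0.88))
```

View pics/m6c.png

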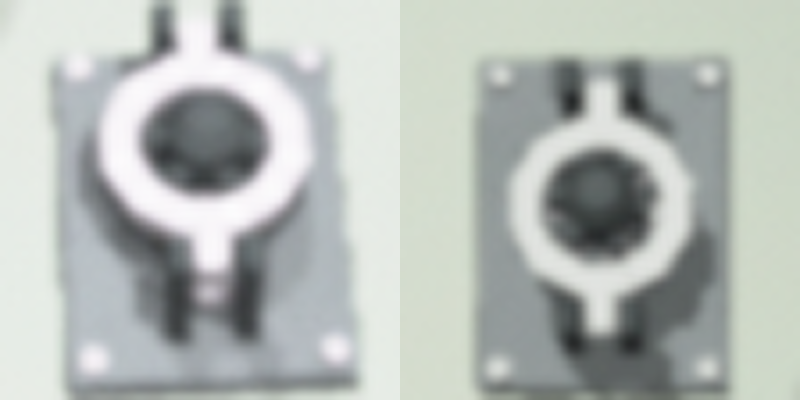

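View pics/m6_top.png

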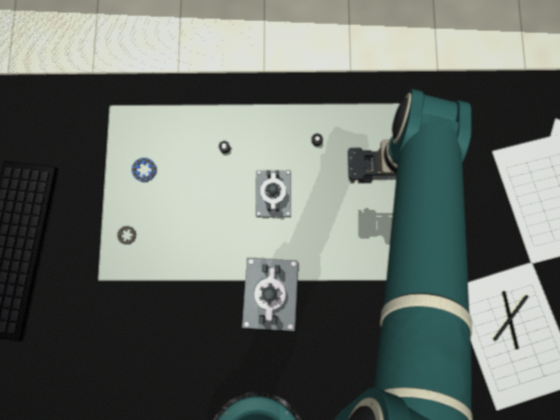

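The pictures show the separator flat around the hub with both ears between the posts (scene crop (210,250), top crop (600,90)/(600,315)). The pucks are still at (225,147) and (317,140). One brightness fit, then I hand in.

```bash
python3 - <<'E' 2>/dev/null
from h import *
o,i=sep2d()
for z in (.046,.050,.054):
  print(z,*[(lambda r:(r[0][:2].round(4),np.degrees(r[0][2]).round(2),round(r[1],3)))(fit_top("m6",o,i,(.597,-.038),z,[0],(c,),r=15,feat=lambda im:im)) for c in ("scene","top")])
a,b=[np.load(f"{t}_scene.npy") for t in("m0","m6")]
for n,(x,y) in dict(pA=(357,284),pB=(242,298),blk=(105,239)).items(): print(n,np.abs(a-b)[y-14:y+15,x-14:x+15].mean().round(2))
from plant import bot
print(bot.job_done())
E
```

```text
0.046 (array([ 0.5933, -0.0391]), np.float64(-0.02), np.float64(0.295)) (array([ 0.5982, -0.0374]), np.float64(-0.86), np.float64(0.266))
0.05 (array([ 0.5957, -0.0394]), np.float64(-0.38), np.float64(0.331)) (array([ 0.5974, -0.0375]), np.float64(-0.48), np.float64(0.263))
0.054 (array([ 0.5981, -0.0398]), np.float64(0.91), np.float64(0.368)) (array([ 0.5967, -0.0379]), np.float64(-0.92), np.float64(0.261))
pA 0.6
pB 1.92
blk 0.77
the job is handed in; nothing more can be done
None
```

Both plates are on the fixture, and I handed the job in at about 29 s on the robot's clock. No verdict was reported.

**What I did:**
- **Disc:** I gripped the larger brown disc by its flats and turned it to the spline angle fitted from the pictures (about 22°). I lowered it over the nose in small steps, following a sideways force of about 3 N. The teeth dropped in with no resistance at the first angle tried. I let go with its underside at about 33.5–34 mm, where 34 mm is home.
- **Separator:** I gripped it on the flats beside its ears, lined it up with the slots and eased it down. No readings taken between steps went above about 4 N. I let go at most 0.4 mm above the disc.

**Last checks:**
- **Pictures:** They show the separator flat, with both ears between the posts.
- **Separator pose:** The brightness fit at 50 mm (its top face when home) gave a turn within 0.5°. The centre was within about 2 mm of the hub in both cameras.
- **Pucks and block:** The scene pictures before and after are unchanged around them.
- **Arm:** It is parked clear of everything.

**Checks that disagreed or were weak:**
- The colour-based separator fit failed in the top view, with residual about 0.9 (1 means no match).
- The fit of the seated disc was loose, with residual about 0.6–0.7. The two cameras put its centre about 1.5–2 mm apart. I relied on the release height and forces for the disc instead.
- In the scene camera, the held disc appeared about 2.5 mm further along x than the arm's position implied. I split that difference and let contact forces decide.

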